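# Inspect a specimen mount with a loupe at the marked focal height

### The arm

A 7-joint arm with a two-finger parallel gripper is mounted at the origin on a cart in front of the work surface, level with it; the furniture and walls round the work are solid. World frame = base frame: x ahead of the robot, y to its left, z up, the work surface at z = 0. Lengths are in m, angles in rad, forces in N, time in s.
With the tool pointing down it reaches from about 0.35 to 0.9 m from the base axis. Payload 19.9 kg.
Tool frame: the origin (TCP) lies between the finger pads; the fingertips stand 11 mm ahead of it and the grasp point (between the pads) lies 8 mm behind it (ctrl.tip_reach is the distance from the TCP to the fingertips, in m); z points along the fingers, y is the line along which they close (so a half turn about z gives the same grasp; the last joint's range is limited). The gripper opens to 85 mm and grips with 20 to 120 N. Pads are 22 mm wide; open, the fingers measure 114 mm over their backs; the gripper's body (76 mm by 85 mm) begins 54 mm behind the grasp point. The pads swing forward as they close: fully open they stand 13 mm farther back than shut.
Start: joints at [1.24, 0.417, -0.01, 1.614, 0.005, 1.111, -0.053], TCP at [0.178, -0.599, 0.242] pointing down, gripper open.
Joint ranges: [-2.81, 2.81], [-0.39, 2.02], [-1.27, 1.25], [0.06, 2.57], [-1.19, 4.33], [0.19, 2], [-2.82, 2.82]. Speed limits (rad/s): [1.89, 1.89, 2.39, 2.39, 3.01, 3.01, 3.01].

### API

Orientations are given as [roll, pitch, yaw] about the fixed x, y, z axes, in that order (R = Rz(yaw) Ry(pitch) Rx(roll)).
In Python, from station import sensors, read_camera, workorder, ctrl gives the robot as it stands.
- The arm moves only by the tool jog_arm, never from a script. Its argument "plan" is one flat list of numbers, 4 for each row, row after row: the shift along the tool's x, y, z in m, then the turn about the tool's z in rad. In form: [x, y, z, twist, x, y, z, twist, ...]. A call has 1 to 12 rows; each row is the pose to reach, as a shift and turn from the pose commanded when the call began, along the tool's axes at that moment; what a row does not reach only later rows make up. A row lasts 1/8 s, in which the tool goes at most 62.5 mm and 10.7 degrees, less where a joint would pass 70% of its speed; a pose out of reach is approached as far as the arm can. A call with a gripper value outside its range is refused whole. "gripper" is the opening in per cent of the stroke, from 0 (shut) to 100 (fully open), set as the call begins (left out, the last holds). The fingers move at their own pace and stop on an object; "newtons" is the grip in N (left out, the last holds). Time passes only in rows, so rows that repeat a pose let the fingers close. It gives the time, the measured TCP pose, the force, the opening and the grip force at its end, in the units of the state.
- sensors.get_state(): the state, without advancing time (a new reading comes with each control period).
- read_camera(name): name is "side" or "top" or "wrist"; returns a dict with "img" (400x640x3 uint8, blue, green, red), "camera_matrix" (3x3 intrinsics, pixels), "distortion" ([k1, k2, p1, p2, k3] as OpenCV has them; the pictures are not rectified), "R" (3x3) and "t" (3): a world point X has camera coordinates R X + t. Camera axes: x right, y down, z forward; pixel columns grow to the right and rows downward; lengths in m; the calibration is good to about 2 mm. A picture is of the moment at which its call begins. There is no depth.
- workorder.hand_in(): hands the job in; it is judged then, once.
The state is a dict: "t": time; "joint_pos": joint angles; "joint_vel": joint speeds; "effort": joint torques, N m; "position": TCP position; "ee_rot": TCP orientation; "contact_force": force on the tool from outside, world axes, zero at the start; "moment": the same for the moment, N m; "grip_width": finger opening in m; "grip_force": force on a finger pad.
Only numpy, scipy, OpenCV 4.12 (cv2) and the standard library are available. Lean on these libraries where they do the work, as an engineer would, in place of code of your own. Each camera call takes 0.05 s, during which the arm holds its last target. There are 200 camera calls.

### The job

Set the specimen mount with the round polished inset, face up, into the ring seat of the inspection stand. Then pick up the opened folding loupe by its cover and finish while still holding it, level and steady, with its lens centred over the seated specimen and the middle of the lens at the height of the stand's pointer; nothing but the gripper may be touching the loupe. Do not touch the specimen with the loupe, and leave the pointer, the other two mounts, the steel block and the vial where they are.

Things in the scene. Friction and masses are not known exactly. Their poses are not given: they have to be found in the camera images.
- stand: Fixed inspection stand: grey base plate 150 x 80 x 8 mm, low aluminium ring seat, steel post behind. Origin on the bench under the seat centre, z up, +x from seat to post. Plate spans x -45 to 105, y -40 to 40 mm. Post: 10 mm thick, at x = 85 mm, top 90 mm above the bench. At the seat a gripper closing along the stand's y keeps clear of post and pointer
- seat (a point): Centre of the seat's floor, on top of the plate, 8 mm above the bench; axes as the stand's. The ring round it has inner diameter 34 mm, outer diameter 42 mm and stands 3 mm above this floor
- pointer_tip (a point): Free end, at mid-thickness, of the level steel pointer marking the focal height: an arm 3 to 4 mm thick on a collar on the post, reaching towards the seat and ending 45 mm from the seat's axis. Height differs each time, 52 to 80 mm above the bench; friction of 5 N keeps it there unless pushed up or down
- mount_round_center (a point): Centre (half-way up) of the black resin specimen mount with a ROUND polished metal inset in its upper face: a disc of 30 mm diameter, 14 mm high, 21 g, lying face up on the bench; z is its axis
- mount_bar_a_center (a point): Centre of another black mount, 30 mm diameter, 16 mm high, with a rectangular inset: leave it alone
- mount_bar_b_center (a point): Centre of another black mount, 30 mm diameter, 18 mm high, with a rectangular inset: leave it alone
- loupe_cover (a point): Centre (half-way up) of the silver cover of the folding loupe lying flat on the bench: 24 mm wide (its x), 44 mm long (its y), 16 mm high (its z, up), ends rounded; 38 to 62 g with the lens. The lens is swung out beyond the +y end. Grasp the cover across its 24 mm width
- lens_center (a point): Middle of the loupe's round lens (20 mm diameter, 12 mm thick, axis z, level with the cover's centre), swung out about 34 mm beyond the cover's centre along its y and 6 to 12 mm to its -x side. It turns on a stiff pivot (0.02 N m) at cover x = -7, y = 16 mm and stays as set unless pushed with about 1 N
- block_center (a point): Centre of a steel hardness reference block, a disc of 60 mm diameter, 11 mm high: bystander
- vial_center (a point): Centre of a white screw-cap vial, 26 mm diameter, 54 mm high: bystander
- mount_round: The round-inset mount as a solid (origin: centre of its underside)
- mount_bar_a: First bar-inset mount as a solid (origin: centre of its underside)
- mount_bar_b: Second bar-inset mount as a solid (origin: centre of its underside)
- loupe: The loupe as a solid with its lens (origin: centre of the cover's underside; axes as the cover's)
- reference_block: The steel block as a solid (origin: centre of its underside)
- vial: The vial as a solid (origin: centre of its underside)
Not all that is in view belongs to the job. What is shaped like the mount_bar_b but blue or pink is not meant. Leave any pink look-alike of the loupe alone.

How it is judged:
By the outcome, as a careful person would: the job done as asked, in the order asked, and still so for the second after the job is handed in, while the arm keeps its last pose, push and grip.
It also fails if it takes over 54 s, if anything falls off the work surface, if the arm or the gripper's body presses on something with over 40 N, if the wrist force passes 120 N, or if a joint passes its speed limit or range.

## Working session

There is one attempt and no reset: what is moved stays moved. The work goes in short steps, Python scripts to look and compute and a tool call to move; the robot and the scene stay as the last step left them, time stands still between calls to the robot, and variables do not carry over. Pictures are saved under pics/ and viewed, at most 10 in all, crops included, and the job is handed in when it is done.

Besides the shell and the picture viewer there is one more tool, called as name(argument=value, ...) on one line, values as JSON. jog_arm: Moves the arm, as the interface text tells. Its arguments: {"type":"object","properties":{"plan":{"type":"array"},"gripper":{"type":"number"},"newtons":{"type":"number"}},"required":["plan"]}

```bash
ls; mkdir -p pics; python3 - <<'E'
from station import sensors, read_camera, ctrl
import cv2, numpy as np
s=sensors.get_state(); print(s['position'],s['ee_rot'],s['t'],ctrl.tip_reach)
for n in('top','side'):
    c=read_camera(n); cv2.imwrite(f'pics/{n}0.png',c['img']); np.savez(f'{n}0.npz',**c)
    print(n,-c['R'].T@c['t'],c['R'][2], c['camera_matrix'][0,0])
E
```

```text
pics
[ 0.17791564 -0.59880627  0.24166937] [-3.14040264e+00  8.26125951e-05  2.88831210e-01] 0.0 0.011
top [0.43867148 0.00892796 1.01431395] [ 0.16696155  0.01990433 -0.98576248] 388.2849646166687
side [0.25642208 0.75753088 0.38248686] [ 0.35620017 -0.85612429 -0.37439637] 387.3766594363869
```

View pics/top0.png

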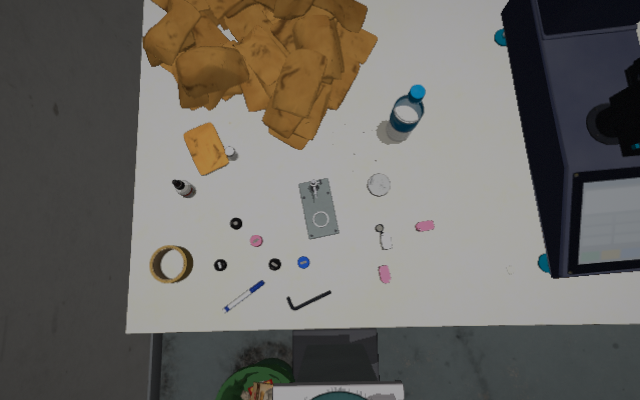

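View pics/side0.png

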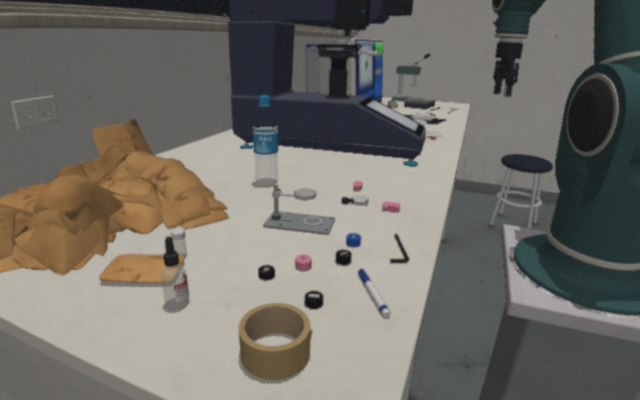

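Top view: the stand is at about (318,208), with the seat at (321,219) and the post at (315,187). The black mounts are at (236,223), (220,265) and (275,264). The blue and pink discs are look-alikes. The silver loupe's cover is at (386,242) and its lens at (379,228). The block is at (378,185) and the vial at (230,153). One enlarged crop of the mounts and the stand/loupe should settle which mount is the right one.

```bash
cat > h.py <<'E'
import cv2, numpy as np
def cast(c,uv,z):
    p=cv2.undistortPoints(np.array(uv,float).reshape(-1,1,2),c['camera_matrix'],c['distortion']).reshape(-1,2)
    d=np.c_[p,np.ones(len(p))]@c['R']; o=-c['R'].T@c['t']
    return o+d*((z-o[2])/d[:,2])[:,None]
def proj(c,X):
    return cv2.projectPoints(np.array(X,float).reshape(-1,1,3),cv2.Rodrigues(c['R'])[0],c['t'],c['camera_matrix'],c['distortion'])[0].reshape(-1,2)
def blobs(m,amin=15):
    cs,_=cv2.findContours(m.astype(np.uint8),cv2.RETR_EXTERNAL,cv2.CHAIN_APPROX_NONE)
    return [(cv2.contourArea(k),*cv2.minAreaRect(k)) for k in cs if cv2.contourArea(k)>amin]
E
python3 - <<'E'
from h import *
c=np.load('top0.npz'); im=c['img']
e=lambda x,y,w,h,f:cv2.resize(im[y:y+h,x:x+w],(w*f,h*f),interpolation=cv2.INTER_CUBIC)
a=e(205,210,90,70,8); a=cv2.resize(a,(400,311))
b=e(295,170,110,85,8);b=cv2.resize(b,(400,311))
d=cv2.resize(np.load('side0.npz')['img'][175:310,250:400],(400,360))
d2=cv2.resize(a,(400,311))
x0=e(206,252,28,28,10);x1=e(222,209,28,28,10);x2=e(261,250,28,28,10)
row=cv2.resize(np.hstack([x0,x1,x2]),(800,267))
cv2.imwrite('pics/crop1.png',np.vstack([row,np.hstack([b,d[:311]])]))
for n,uv,z in [('m',[(236,223),(220,265),(275,264)],.015),('seat',[(321,219)],.011),('cover',[(386.5,242)],.016),('lens',[(379.5,228.5)],.014),('platecorners',[(299,184),(329,178),(340,234),(309,239)],.008),('block',[(378,185)],.011),('vial',[(230,152)],.05)]:
    print(n,cast(c,uv,z).round(4)[:,:2].tolist())
E
```

```text
m [[0.5473, 0.2484], [0.4412, 0.2879], [0.4399, 0.1477]]
seat [[0.5519, 0.0279]]
cover [[0.4879, -0.1373]]
lens [[0.5229, -0.1216]]
platecorners [[0.6469, 0.0838], [0.6608, 0.004], [0.5119, -0.0201], [0.5012, 0.0603]]
block [[0.6374, -0.1239]]
vial [[0.7278, 0.2575]]
```

View pics/crop1.png

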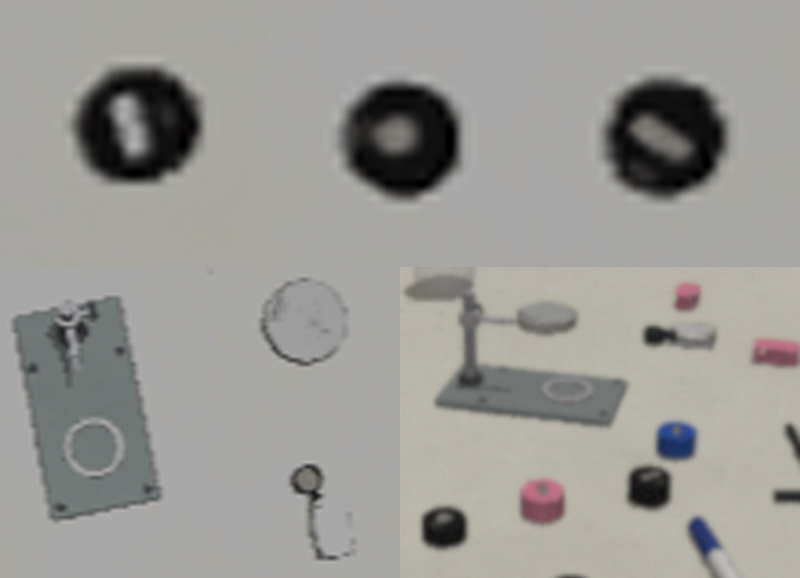

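The mounts are at (220,265) bar, (236,223) round and (275,264) bar. The top crop shows the round inset only on the mount at (236,223), so that is the target, at about (0.547, 0.248). The loupe's cover is silver, with its lens toward +x. The next move goes above the round mount with the tool yaw matched to the stand (about 0.16 rad).

jog_arm(plan=[0.59, -0.705, 0, 0.13, 0.59, -0.705, 0, 0.13, 0.59, -0.705, 0, 0.13, 0.59, -0.705, 0, 0.13, 0.59, -0.705, 0, 0.13, 0.59, -0.705, 0, 0.13, 0.59, -0.705, 0, 0.13, 0.59, -0.705, 0, 0.13, 0.59, -0.705, 0, 0.13, 0.59, -0.705, 0, 0.13, 0.59, -0.705, 0, 0.13, 0.59, -0.705, 0, 0.13], gripper=60)

```text
t: 1.6
position: [0.4761, 0.0911, 0.2423]
ee_rot: [3.141, -0.0, 0.158]
contact_force: [1.4, -1.4, 0.6]
grip_width: 0.0511
grip_force: 0.0
```

```bash
python3 - <<'E'
from station import sensors, read_camera
from h import *
c=read_camera('wrist'); cv2.imwrite('pics/w1.png',c['img']); np.savez('w1.npz',**c)
print(sensors.get_state()['position'],-c['R'].T@c['t'],c['R'][2])
print(proj(c,[[.547,.248,.014],[.552,.028,.01],[.49,-.137,.01]]))
E
```

```text
[0.4776353  0.09852837 0.24265595] [0.54605938 0.10274307 0.37407376] [-0.2798213  -0.04529688 -0.95898292]
[[178.91530509  80.12426002]
 [389.72813616 110.05068242]
 [519.79094529 190.00598176]]
```

View pics/w1.png

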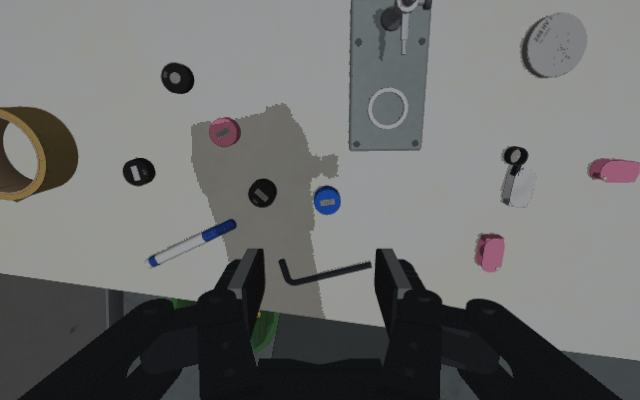

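The wrist view shows the round mount at (178,78) with its inset clearly round. The seat ring is at (388,108), the pointer tip near (404,52), the loupe's lens at (515,156) and its cover at (519,187).

```bash
python3 - <<'E'
from h import *
c=np.load('w1.npz'); im=c['img']; g=cv2.cvtColor(im,cv2.COLOR_BGR2GRAY)
def roi(m,x0,x1,y0,y1):
    r=np.zeros_like(m); r[y0:y1,x0:x1]=m[y0:y1,x0:x1]; return r
for b in blobs(roi(g<75,155,205,55,100)): print('mount',b[:3],cast(c,[b[1]],.007).round(4))
ins=roi(g>75,168,184,70,86); ys,xs=np.nonzero(ins); print('inset',cast(c,[(xs.mean(),ys.mean())],.014).round(4))
m=roi(g>165,362,415,82,134); ys,xs=np.nonzero(m); k=cv2.convexHull(np.c_[xs,ys].astype(np.int32)); el=cv2.fitEllipse(k); print('ring',el,cast(c,[el[0]],.011).round(4))
p=roi((g>95)&(g<160),340,435,60,155)
q=cv2.findContours(roi((g<150),330,445,60,160).astype(np.uint8),0,1)[0]; q=max(q,key=cv2.contourArea)
r=cv2.approxPolyDP(q,5,True).reshape(-1,2); print('plate',r.tolist(),cast(c,r,.008).round(4)[:,:2].tolist())
for n,uv in [('lens',(515.5,156))]: print(n,cast(c,[uv],.012).round(4))
big=lambda x,y,w,h,f:cv2.resize(im[y:y+h,x:x+w],(w*f,h*f),interpolation=cv2.INTER_CUBIC)
t=np.load('top0.npz')['img'][175:205,300:330]; s=np.load('side0.npz')['img'][180:220,260:340]
cv2.imwrite('pics/c2.png',np.vstack([np.hstack([big(345,0,100,70,4),big(490,140,60,70,4)[:, :400]]),np.hstack([cv2.resize(t,(240,240),interpolation=2),cv2.resize(s,(400,200),interpolation=2)[:, :400].copy() if 0 else cv2.copyMakeBorder(cv2.resize(s,(400,200),interpolation=2),0,40,0,0,0)])]))
E
```

```text
mount (750.5, (177.0, 78.0), (30.0, 32.0)) [[0.5488 0.2529 0.007 ]]
inset [[0.5491 0.2527 0.014 ]]Traceback (most recent call last):
  File "<stdin>", line 7, in <module>
cv2.error: OpenCV(4.12.0) /io/opencv/modules/imgproc/src/shapedescr.cpp:356: error: (-215:Assertion failed) n >= 0 && (depth == CV_32F || depth == CV_32S) in function 'fitEllipseNoDirect'
```

jog_arm(plan=[0.045, -0.06, 0.02, 0, 0.07, -0.105, 0.06, 0, 0.095, -0.141, 0.1, 0, 0.095, -0.141, 0.14, 0, 0.095, -0.141, 0.14, 0])

```text
t: 2.28
position: [0.5451, 0.2435, 0.0989]
ee_rot: [3.141, 0.006, 0.16]
contact_force: [-0.1, -0.0, 1.1]
grip_width: 0.051
grip_force: 0.0
```

```bash
python3 - <<'E'
from station import sensors, read_camera
from h import *
w=read_camera('wrist'); np.savez('w2.npz',**w); s=sensors.get_state(); print(s['position'],s['ee_rot'])
g=cv2.cvtColor(w['img'],cv2.COLOR_BGR2GRAY); uv=proj(w,[[.549,.2528,.007]])[0]; print(uv)
x,y=uv.astype(int); r=60; x0,y0=max(x-r,0),max(y-r,0); sub=g[y0:y+r,x0:x+r]
for b in blobs(sub<75,150): u=np.array(b[1])+(x0,y0); print('mount',b,cast(w,[u],.007).round(4))
c=np.load('w1.npz'); im=c['img']; g=cv2.cvtColor(im,cv2.COLOR_BGR2GRAY)
def roi(m,x0,x1,y0,y1):
    r=np.zeros(m.shape,np.uint8); r[y0:y1,x0:x1]=m[y0:y1,x0:x1]; return r
print('g plate',g[140,370],'ring max',g[85:132,365:412].max())
th=(int(g[140,370])+int(g[85:132,365:412].max()))//2
m=roi(g>th,362,415,82,134); ys,xs=np.nonzero(m); k=cv2.convexHull(np.c_[xs,ys].astype(np.int32)); el=cv2.fitEllipse(k); print('ring',el,cast(c,[el[0]],.011).round(4))
q=max(cv2.findContours(roi(g<155,335,440,60,160),0,1)[0],key=cv2.contourArea)
r=cv2.approxPolyDP(q,5,True).reshape(-1,2); print('plate',r.tolist(),cast(c,r,.008).round(4)[:,:2].tolist())
big=lambda im,x,y,w,h,W,H:cv2.resize(im[y:y+h,x:x+w],(W,H),interpolation=2)
t=np.load('top0.npz')['img']; s=np.load('side0.npz')['img']
cv2.imwrite('pics/c2.png',np.vstack([np.hstack([big(im,345,0,100,70,400,280),big(im,490,140,70,70,280,280)]),np.hstack([big(t,300,175,30,28,300,280),big(s,260,180,76,56,380,280)])]))
E
```

```text
[0.5462754  0.24343015 0.10154181] [3.14136757e+00 2.88663239e-03 1.59461241e-01]
[307.53592712 200.76007329]
mount (164.5, (8.5, 113.5), (11.0, 17.0), 90.0) [[0.5028 0.2846 0.007 ]]
mount (1528.0, (60.5, 61.5), (45.0, 43.0), 90.0) [[0.5485 0.2527 0.007 ]]
g plate 106 ring max 151
ring ((387.7071228027344, 107.9486312866211), (38.80366897583008, 41.58195114135742), 26.50275993347168) [[0.5537 0.0308 0.011 ]]
plate [[335, 60], [335, 159], [439, 159], [439, 60]] [[0.5915, 0.0935], [0.4913, 0.0762], [0.5095, -0.0377], [0.6085, -0.0116]]
```

View pics/c2.png

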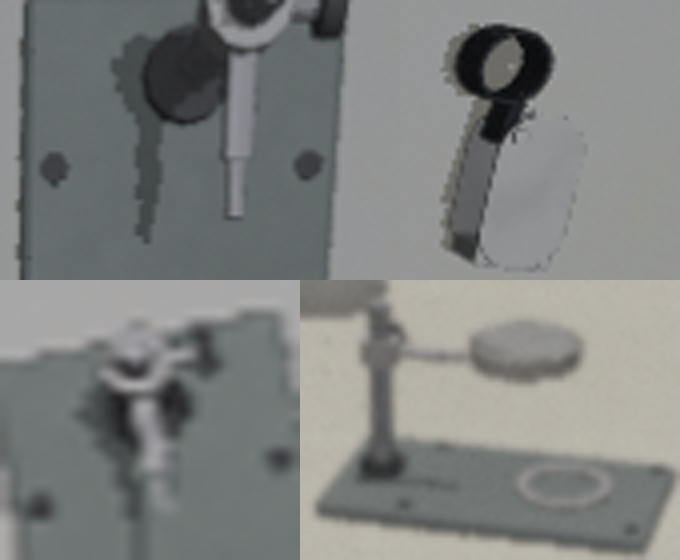

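Mount confirmed at (0.5485, 0.2527). The crop shows the pointer tip in the wrist picture at about (345+234/4, 216/4) = (403.5, 54). In the side picture the tip is at about (354, 195), in front of the block.

jog_arm(plan=[0.004, -0.009, 0.03, 0, 0.004, -0.009, 0.055, 0, 0.004, -0.009, 0.055, 0, 0.004, -0.009, 0.055, 0])

```text
t: 2.82
position: [0.5507, 0.253, 0.0496]
ee_rot: [-3.141, -0.002, 0.158]
contact_force: [0.6, 0.3, 0.5]
grip_width: 0.0513
grip_force: 0.0
```

```bash
python3 - <<'E'
from station import sensors
from h import *
s=sensors.get_state(); print(s['position'],s['ee_rot'],s['joint_vel'].round(3) if hasattr(s['joint_vel'],'round') else s['joint_vel'])
c=np.load('w1.npz'); t=np.load('top0.npz'); sd=np.load('side0.npz')
cw=[(345+20/4,275/4),(345+328/4,275/4),(345+22/4,60/4),(345+340/4,60/4)]
P=cast(c,cw,.008); print('edges',P.round(4)[:,:2].tolist(),[float(np.arctan2(*(P[i+2]-P[i])[[1,0]])) for i in(0,1)], 'wd',np.linalg.norm(P[0]-P[1]))
print('wrist corners',cast(c,[(349,150),(421,150.5)],.008)[:,:2].round(4).tolist())
S=np.array([.5535,.0303])
for a in (.14,.16,.18):
  u=np.array([np.cos(a),np.sin(a)])
  for z in (.055,.06,.065,.07,.075,.08):
    tip=[*(S+.045*u),z]; print(a,z,proj(c,[tip])[0].round(1),proj(t,[tip])[0].round(1),proj(sd,[tip])[0].round(1))
E
```

```text
[0.5506874  0.25299288 0.04957613] [-3.14120382e+00 -2.42513904e-03  1.58013280e-01] [-0.002  0.001  0.001 -0.001  0.004 -0.004 -0.005]
edges [[0.5857, 0.0768], [0.5983, -0.0015], [0.6346, 0.0854], [0.6472, 0.0077]] [0.17356753072691983, 0.18712204542933442] wd 0.07934957098209705
wrist corners [[0.5035, 0.0627], [0.5155, -0.0157]]
0.14 0.055 [401.8  56.4] [316.7 198.8] [293.  199.5]
0.14 0.06 [403.1  55.6] [316.6 198.5] [293.  197.4]
0.14 0.065 [404.6  54.7] [316.6 198.1] [293.  195.3]
0.14 0.07 [406.   53.9] [316.5 197.8] [293.  193.2]
0.14 0.075 [407.5  53. ] [316.4 197.5] [293.  191.1]
0.14 0.08 [409.1  52.1] [316.4 197.1] [292.9 188.9]
0.16 0.055 [400.8  56.3] [316.3 198.9] [292.9 199.6]
0.16 0.06 [402.1  55.6] [316.3 198.5] [292.9 197.5]
0.16 0.065 [403.5  54.7] [316.2 198.2] [292.9 195.4]
0.16 0.07 [405.   53.9] [316.1 197.9] [292.8 193.3]
0.16 0.075 [406.4  53. ] [316.1 197.5] [292.8 191.2]
0.16 0.08 [408.   52.1] [316.  197.2] [292.8 189.1]
0.18 0.055 [399.8  56.3] [316.  198.9] [292.8 199.8]
0.18 0.06 [401.1  55.6] [315.9 198.6] [292.8 197.7]
0.18 0.065 [402.5  54.7] [315.8 198.3] [292.7 195.6]
0.18 0.07 [403.9  53.9] [315.8 197.9] [292.7 193.5]
0.18 0.075 [405.4  53. ] [315.7 197.6] [292.7 191.3]
0.18 0.08 [406.9  52.1] [315.6 197.3] [292.7 189.2]
```

jog_arm(plan=[-0.0015, 0, 0.02, 0, -0.002, 0, 0.034, 0, -0.002, 0, 0.034, 0, -0.002, 0, 0.034, 0])

```text
t: 3.32
position: [0.5477, 0.253, 0.0135]
ee_rot: [-3.141, 0.0, 0.159]
contact_force: [-0.1, -0.9, 0.3]
grip_width: 0.0513
grip_force: 0.0
```

jog_arm(plan=[0, 0, 0, 0, 0, 0, 0, 0, 0, 0, 0, 0, 0, 0, 0, 0, 0, 0, 0, 0, 0, 0, 0, 0], gripper=0, newtons=35)

```text
t: 4.08
position: [0.5479, 0.253, 0.0139]
ee_rot: [-3.141, -0.001, 0.159]
contact_force: [-1.5, -0.8, 6.2]
grip_width: 0.028
grip_force: 34.1
```

Tips sit too low to clear the ring on placing, so I'll regrip 3 mm higher.

jog_arm(plan=[0, 0, 0, 0, 0, 0, 0, 0, 0, 0, -0.003, 0, 0, 0, -0.003, 0], gripper=50)

```text
t: 4.58
position: [0.5478, 0.2529, 0.0166]
ee_rot: [-3.141, -0.0, 0.159]
contact_force: [-0.3, -0.8, -0.1]
grip_width: 0.0427
grip_force: 0.0
```

jog_arm(plan=[0, 0, 0, 0, 0, 0, 0, 0, 0, 0, 0, 0, 0, 0, 0, 0, 0, 0, 0, 0], gripper=0)

```text
t: 5.2
position: [0.5477, 0.2528, 0.0166]
ee_rot: [3.142, -0.0, 0.159]
contact_force: [-0.9, -1.4, 5.7]
grip_width: 0.0279
grip_force: 34.0
```

jog_arm(plan=[0, 0, -0.03, 0, 0, 0, -0.06, 0, 0, 0, -0.06, 0])

```text
t: 5.58
position: [0.5487, 0.2533, 0.0783]
ee_rot: [-3.141, -0.003, 0.159]
contact_force: [0.6, 0.7, -0.7]
grip_width: 0.0278
grip_force: 34.6
```

```bash
python3 - <<'E'
from station import sensors, read_camera
from h import *
s=sensors.get_state(); print(s['position'],s['ee_rot'],s['grip_width'],s['contact_force'])
a=read_camera('wrist'); b=read_camera('side'); np.savez('side1.npz',**b)
u=proj(a,[s['position']])[0].astype(int); v=proj(b,[s['position']])[0].astype(int); print(u,v)
f=lambda im,p,r,n: cv2.resize(im[max(p[1]-r,0):p[1]+r,max(p[0]-r,0):p[0]+r],(n,n),interpolation=2)
cv2.imwrite('pics/grip.png',np.hstack([f(a['img'],u,70,400),f(b['img'],v,40,400)]))
E
```

```text
[0.54865607 0.25329771 0.07829709] [-3.14083021 -0.00316632  0.15873213] 0.02778016004046134 [ 0.61701798  0.67314102 -0.68761696]
[320 271] [264 235]
```

View pics/grip.png

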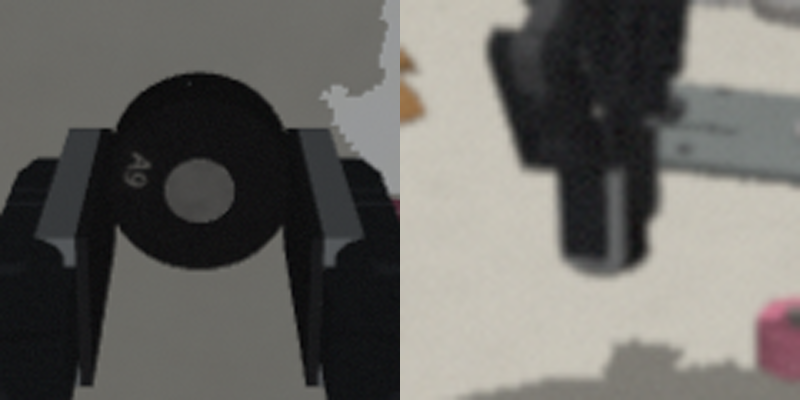

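Mount is held squarely: the wrist view shows it centred between the pads with the inset at (320,267), and the side view shows its bottom protruding slightly. Next I move to a standoff 60 mm short of the seat for a close seat view.

jog_arm(plan=[-0.02, 0.055, 0, -0.01, -0.045, 0.11, 0, -0.01, -0.07, 0.165, 0, -0.01, -0.091, 0.221, 0, -0.01, -0.091, 0.221, 0, -0.01, -0.091, 0.221, 0, -0.01])

```text
t: 6.42
position: [0.4925, 0.0203, 0.0758]
ee_rot: [-3.141, 0.001, 0.168]
contact_force: [-0.6, 0.4, -0.6]
grip_width: 0.0276
grip_force: 34.7
```

```bash
python3 - <<'E'
from station import sensors, read_camera
from h import *
s=sensors.get_state(); p=s['position']; print(p,s['ee_rot'])
c=read_camera('wrist'); np.savez('w3.npz',**c); im=c['img']; g=cv2.cvtColor(im,cv2.COLOR_BGR2GRAY)
cv2.imwrite('pics/w3.png',im)
uv=proj(c,[[.5535,.0305,.011]])[0]; print('seat px',uv, 'tip',proj(c,[[.598,.038,.065]]))
print('inset guess',proj(c,[[p[0],p[1],p[2]-.003]]))
E
```

```text
[0.49253342 0.02028898 0.07578472] [-3.14098162e+00  6.89332556e-04  1.68323151e-01]
seat px [320.24757661 120.60179394] tip [[320.89053437   6.14018521]]
inset guess [[320.16852554 268.62869822]]
```

View pics/w3.png

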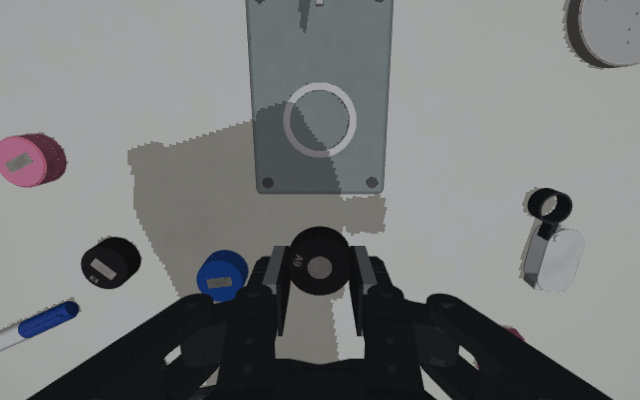

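The wrist view shows the seat ring centred at about (320,119), the pointer tip at (320,5), the held inset at (320,267), and the loupe with its lens at (549,205) and cover at (557,258).

```bash
python3 - <<'E'
from h import *
c=np.load('w3.npz'); im=c['img']; g=cv2.cvtColor(im,cv2.COLOR_BGR2GRAY).astype(int)
p=np.array([.49253,.02029,.07578]); yaw=.1683
# ring edge by radial search (outer): max gradient
pts={'out':[], 'in':[]}
f=cv2.GaussianBlur(g.astype(np.float32),(3,3),0); 
for a in np.linspace(0,2*np.pi,72,endpoint=False):
    r=np.arange(24,44,.5); x=320+r*np.cos(a); y=119.5+r*np.sin(a)
    v=cv2.remap(f,x.astype(np.float32)[None],y.astype(np.float32)[None],1)[0]; d=np.diff(v)
    for n,i in(('in',d.argmax()),('out',d.argmin())): pts[n].append((x[i],y[i]))
for n in pts:
    el=cv2.fitEllipseAMS(np.array(pts[n],np.float32)); S=cast(c,[el[0]],.011)[0]; print(n,el,S.round(4))
ins=np.zeros(g.shape,np.uint8); ins[252:282,306:334]=(g[252:282,306:334]>80); b=max(blobs(ins),key=lambda b:b[0]); print('inset',b)
M=cast(c,[b[1]],p[2]-.0166+.014)[0]; d=S-M; co,si=np.cos(yaw),np.sin(yaw)
print('mount',M,'d tool x,y',d[0]*co+d[1]*si, d[0]*si-d[1]*co)
# plate side edges
L=[];R=[]
for y in range(20,170,5):
    r=f[y]; dl=np.diff(r[240:265]); dr=np.diff(r[375:400]); L.append((240.5+np.abs(dl).argmax(),y)); R.append((375.5+np.abs(dr).argmax(),y))
for E in(L,R):
    P=cast(c,E,.008)[:,:2]; vx,vy,_,_=cv2.fitLine(P.astype(np.float32),cv2.DIST_HUBER,0,.01,.01).ravel(); print('plate yaw',np.arctan(vy/vx))
# loupe
for n,sl in(('lens',(185,225,522,577)),('cover',(224,296,520,590))):
    y0,y1,x0,x1=sl; bg=g[y0:y1,x0:x1]
    print(n,[ (k[0],[k[1][0]+x0,k[1][1]+y0],k[2],k[3]) for k in blobs(bg<70 if n=='lens' else bg>178,100)])
cv2.imwrite('pics/lp.png',cv2.resize(im[180:300,510:600],(600,800)))
print('bright',g[262,562],g[262,590])
E
```

```text
out ((319.31036376953125, 119.64253234863281), (72.66947937011719, 74.84584045410156), 1.375884771347046) [0.5539 0.0311 0.011 ]
in ((318.9072265625, 119.6015396118164), (59.162933349609375, 61.69242477416992), 132.70736694335938) [0.5539 0.0314 0.011 ]Traceback (most recent call last):
  File "<stdin>", line 13, in <module>
ValueError: max() iterable argument is empty
```

jog_arm(plan=[0.03, 0, 0, 0, 0.062, -0.0005, 0, 0, 0.062, -0.0005, 0.02, 0, 0.062, -0.0005, 0.042, 0, 0.062, -0.0005, 0.042, 0, 0.062, -0.0005, 0.042, 0])

```text
t: 7.22
position: [0.5537, 0.0318, 0.0346]
ee_rot: [-3.141, 0.0, 0.17]
contact_force: [0.6, 0.7, 1.3]
grip_width: 0.0282
grip_force: 34.7
```

```bash
python3 - <<'E'
from station import sensors, read_camera
from h import *
s=sensors.get_state(); p=s['position']; print(p,s['ee_rot'])
c=read_camera('wrist'); im=c['img']; np.savez('w4.npz',**c)
u=proj(c,[[*p[:2],p[2]-.003]])[0]; print(u,proj(c,[[.5539,.0311,.011]])); S=np.array([.5539,.0312])
cv2.imwrite('pics/w4.png',cv2.resize(im[190:330,230:410],(720,560)))
E
```

```text
[0.55366169 0.03179582 0.03460299] [-3.14126139e+00  6.67536508e-05  1.69807667e-01]
[320.10946493 268.68568955] [[321.43118848 249.24305098]]
```

View pics/w4.png

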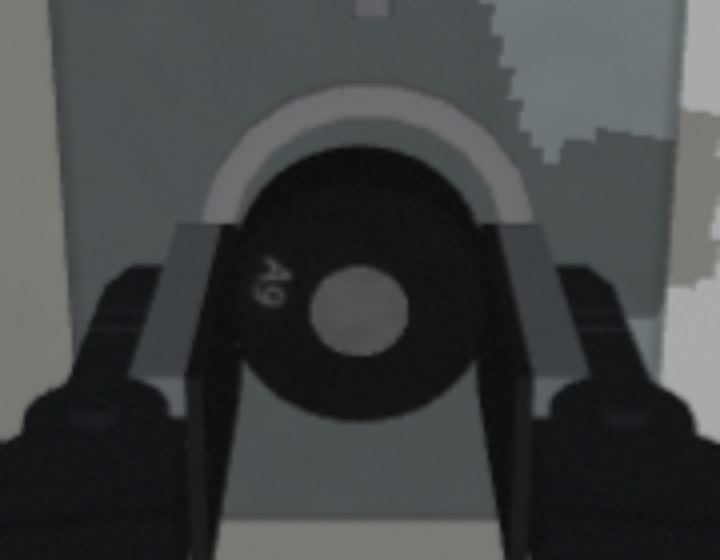

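The ring centre sits about 2 px right of the mount (1 mm in tool +y), so I'll correct that and lower.

jog_arm(plan=[-0.0005, 0.001, 0, 0, -0.0005, 0.001, 0.004, 0, -0.0005, 0.001, 0.007, 0, -0.0005, 0.001, 0.0095, 0, -0.0005, 0.001, 0.0095, 0, -0.0005, 0.001, 0.0095, 0])

```text
t: 8.02
position: [0.5534, 0.0301, 0.0247]
ee_rot: [-3.141, 0.0, 0.169]
contact_force: [0.5, -0.2, -0.7]
grip_width: 0.0277
grip_force: 34.8
```

jog_arm(plan=[0, 0, 0, 0, 0, 0, 0, 0, 0, 0, 0, 0, 0, 0, 0, 0], gripper=50)

```text
t: 8.52
position: [0.5535, 0.03, 0.0248]
ee_rot: [-3.141, 0.0, 0.169]
contact_force: [0.1, -1.4, 0.7]
grip_width: 0.0424
grip_force: 0.0
```

jog_arm(plan=[0, 0, -0.02, 0, 0, 0, -0.05, 0, 0, 0, -0.09, 0, 0, 0, -0.12, 0, -0.03, 0.05, -0.12, 0, -0.06, 0.08, -0.12, 0, -0.06, 0.08, -0.12, 0])

```text
t: 9.4
position: [0.5065, -0.0618, 0.146]
ee_rot: [3.14, 0.0, 0.165]
contact_force: [-0.5, 0.6, -0.0]
grip_width: 0.0425
grip_force: 0.0
```

```bash
python3 - <<'E'
from station import sensors, read_camera
from h import *
s=sensors.get_state(); p=s['position']; print(p,s['ee_rot'])
c=read_camera('wrist'); im=c['img']; np.savez('w5.npz',**c); sd=read_camera('side'); np.savez('side2.npz',**sd)
u=proj(c,[[.5535,.0305,.015]])[0].astype(int); l=proj(c,[[.505,-.132,.01]])[0].astype(int); t=proj(c,[[.598,.038,.065]])[0]; print(u,l,t)
cr=lambda im,x,y,w,h,W,H:cv2.resize(im[max(y-h,0):y+h,max(x-w,0):x+w],(W,H),interpolation=2)
cv2.imwrite('pics/w5.png',np.vstack([np.hstack([cr(im,*u,50,35,400,280),cr(im,*l,50,40,400,280)]),np.hstack([cr(sd['img'],300,205,50,35,400,280),cr(im,int(t[0]),int(max(t[1],30)),50,35,400,280)])]))
E
```

```text
[ 0.50645381 -0.06179472  0.14598   ] [3.13990637e+00 2.47754359e-04 1.64813929e-01]
[210 116] [401 207] [177.20205791  40.8821056 ]
```

View pics/w5.png

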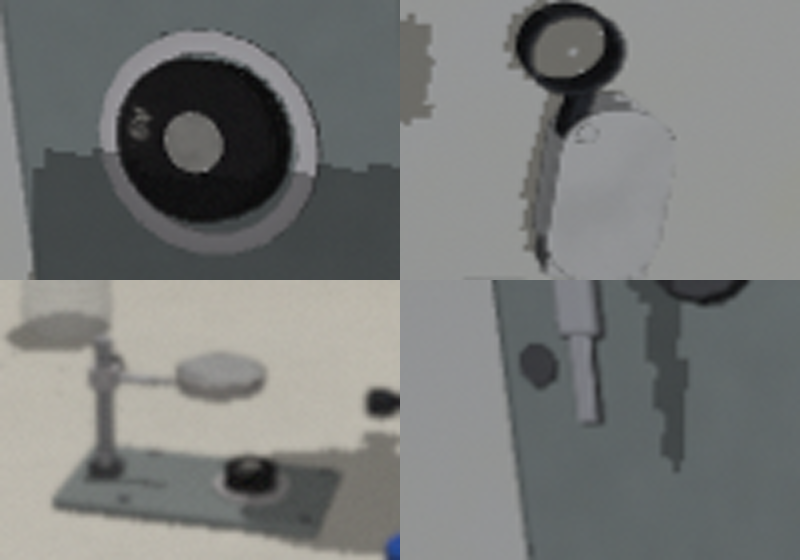

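The mount is seated inside the ring, face up, with its inset at wrist (209,116). In this view the pointer tip is at (174.2,40.5), and the loupe lens is at about (393,180) with the cover centred at about (404,217). Next I measure the loupe and tip.

```bash
python3 - <<'E'
from h import *
from scipy.optimize import least_squares
W={k:np.load(k+'.npz') for k in('w1','w3','w5','side2')}
obs=[('w1',(403.5,54)),('w5',(174.3,40.5)),('w3',(320,4.5)),('side2',(293,195))]
r=lambda X:np.concatenate([proj(W[k],[X])[0]-np.array(u)-0 for k,u in obs])
X=least_squares(r,[.598,.038,.065]).x; print('tip',X.round(4),r(X).round(1))
c=W['w5']; im=c['img']; g=cv2.cvtColor(im,cv2.COLOR_BGR2GRAY)
print('row',g[215,380:430].tolist()); print('col',g[185:260,405].tolist())
x0,y0=360,150
sub=g[y0:280,x0:460]
for th in(165,172):
    ks=[k for k in cv2.findContours((sub>th).astype(np.uint8),0,1)[0] if cv2.contourArea(k)>150]
    for k in ks:
        q=cast(c,k.reshape(-1,2)+[x0,y0],.016)[:,:2]; R=cv2.minAreaRect((q*1000).astype(np.float32)); print(th,cv2.contourArea(k),R)
ks=[k for k in cv2.findContours((sub<70).astype(np.uint8),0,1)[0] if cv2.contourArea(k)>30]
for k in ks:
    bb=cv2.boundingRect(k); print('dark',cv2.contourArea(k),bb[0]+x0,bb[1]+y0,bb[2:])
E
```

```text
tip [0.5978 0.0384 0.0678] [-0.2  0.3  0.3 -0.2 -0.1  0.  -0.3 -0.6]
row [149, 150, 140, 106, 107, 102, 87, 97, 96, 92, 102, 149, 149, 149, 149, 149, 149, 150, 149, 149, 149, 149, 149, 148, 147, 147, 146, 145, 145, 145, 146, 144, 145, 147, 146, 146, 148, 147, 145, 143, 150, 149, 149, 149, 149, 148, 149, 149, 149, 149]
col [41, 52, 84, 122, 149, 148, 148, 141, 113, 138, 138, 98, 96, 108, 149, 150, 149, 150, 149, 150, 149, 149, 149, 149, 147, 149, 148, 149, 148, 147, 147, 146, 145, 145, 144, 143, 142, 142, 142, 141, 142, 142, 143, 143, 143, 144, 145, 145, 146, 146, 146, 148, 147, 148, 147, 147, 147, 146, 147, 146, 146, 143, 139, 148, 149, 149, 149, 149, 148, 148, 148, 148, 148, 148, 148]
dark 941.0 365 248 (44, 32)
dark 585.5 380 168 (27, 39)
```

```bash
python3 - <<'E'
from h import *
for n,(x0,y0,x1,y1) in {'w5':(365,160,460,262),'w3':(505,180,610,310)}.items():
    c=np.load(n+'.npz'); im=cv2.GaussianBlur(c['img'],(3,3),0).astype(int)[y0:y1,x0:x1]
    d=im[...,0]-im[...,2]; print(n,'B-R bench',d[:8].mean(), 'row', d[(215-y0) if n=='w5' else 258-y0].tolist())
    bench=np.median(d[:, -10:]); m=((d-bench)>4).astype(np.uint8); m=cv2.morphologyEx(m,2,np.ones((3,3)))
    for k in cv2.findContours(m,0,1)[0]:
        if cv2.contourArea(k)<200: continue
        q=cast(c,k.reshape(-1,2)+[x0,y0],.016)[:,:2]; print(cv2.contourArea(k),cv2.boundingRect(k),cv2.minAreaRect((q*1000).astype(np.float32)))
    g=im.mean(2); mm=(g<60).astype(np.uint8)
    print('dark',[(cv2.contourArea(k),np.add(cv2.boundingRect(k),(x0,y0,0,0)).tolist()) for k in cv2.findContours(mm,0,1)[0] if cv2.contourArea(k)>50])
    cv2.imwrite('pics/m_%s.png'%n,m*255)
E
```

```text
w5 B-R bench 1.0513157894736842 row [0, 0, 1, 1, 1, 1, 1, 1, 1, 0, 0, 0, 0, 0, 0, 1, 0, -2, -4, -5, -4, 0, 3, 2, 3, 3, 3, 3, 3, 3, 3, 4, 4, 3, 3, 3, 3, 3, 3, 3, 4, 3, 3, 4, 3, 3, 2, 3, 3, 3, 3, 3, 3, 2, 1, 0, 0, 0, 0, 0, 0, 0, 0, 0, -1, -1, -1, 0, 0, 0, 0, 0, 0, 0, 0, 0, 0, -1, -1, -1, -1, -2, -2, -3, -3, -4, -4, -4, -3, -3, -2, -2, -1, -1, -1]
dark [(232.0, [366, 248, 32, 14]), (553.5, [380, 168, 27, 38])]
w3 B-R bench 1.2666666666666666 row [0, 0, 1, 1, 1, 1, 1, 1, 0, 0, 0, 0, 0, 0, -2, -4, -6, -7, -7, -7, -4, 0, 2, 3, 3, 2, 2, 3, 3, 3, 2, 3, 2, 3, 2, 3, 3, 2, 2, 3, 3, 3, 4, 3, 4, 4, 4, 3, 3, 3, 3, 3, 3, 4, 4, 4, 4, 3, 4, 3, 3, 3, 3, 3, 3, 4, 4, 4, 3, 3, 3, 4, 4, 3, 3, 1, -1, 0, 0, 0, 0, 0, 0, 0, 0, -1, 0, 0, 0, 0, -1, -1, -2, -2, -2, -3, -3, -3, -4, -4, -4, -4, -4, -4, -4]
dark [(1332.0, [528, 188, 44, 52])]
```

```bash
python3 - <<'E'
from h import *
for n,(x0,y0,x1,y1) in {'w5':(365,160,460,262),'w3':(505,180,610,310)}.items():
    c=np.load(n+'.npz'); im=cv2.GaussianBlur(c['img'],(3,3),0).astype(int)[y0:y1,x0:x1]
    d=im[...,0]-im[...,2]; m=((d>=2)&(im[...,1]>120)).astype(np.uint8); m=cv2.morphologyEx(m,2,np.ones((5,5)))
    k=max(cv2.findContours(m,0,1)[0],key=cv2.contourArea)
    q=cast(c,k.reshape(-1,2)+[x0,y0],.016)[:,:2]; R=cv2.minAreaRect((q*1000).astype(np.float32)); print(n,cv2.boundingRect(k),R)
    mo=cv2.moments(m); 
    g=im.mean(2); mm=(g<60).astype(np.uint8)
    kk=cv2.findContours(mm[:int(.47*len(mm))],0,1)[0]; kk=max(kk,key=cv2.contourArea)
    # lens housing: rows from top over its width
    b=cv2.boundingRect(kk); top=kk.reshape(-1,2); top=top[top[:,1]<b[1]+b[3]*.6]; el=cv2.fitEllipse(top.astype(np.float32)); print('lens',el,cast(c,[np.add(el[0],(x0,y0))],.009).round(4))
E
```

```text
w5 (23, 38, 32, 49) ((494.1977233886719, -135.1086883544922), (43.26749038696289, 23.608457565307617), 5.27345609664917)
lens ((27.778242111206055, 20.012981414794922), (23.32085609436035, 26.212726593017578), 119.0203628540039) [[ 0.527 -0.12   0.009]]
w3 (31, 49, 49, 63) ((493.7856140136719, -135.4512939453125), (43.73728942871094, 24.109952926635742), 5.739060878753662)
lens ((44.164154052734375, 25.083026885986328), (31.905059814453125, 43.545475006103516), 97.96683502197266) [[ 0.5269 -0.1199  0.009 ]]
```

Loupe: cover centre (0.494, −0.135), axis at 5.5° (0.096 rad), lens (0.527, −0.120). That matches the description and both views agree.

jog_arm(plan=[-0.012, 0.035, 0.03, 0.03, -0.0246, 0.07, 0.06, 0.07, -0.0246, 0.07, 0.09, 0.07, -0.0246, 0.07, 0.09, 0.07, -0.0246, 0.07, 0.09, 0.07])

```text
t: 10.12
position: [0.4963, -0.131, 0.056]
ee_rot: [-3.141, -0.001, 0.101]
contact_force: [0.5, -0.3, 0.2]
grip_width: 0.0428
grip_force: 0.0
```

```bash
python3 - <<'E'
from station import sensors
import numpy as np
s=sensors.get_state(); p=s['position']; y=s['ee_rot'][2]; d=np.array([.494,-.1353])-p[:2]
print(p,y,np.round(s['joint_vel'],3),'tool',d[0]*np.cos(y)+d[1]*np.sin(y), d[0]*np.sin(y)-d[1]*np.cos(y),p[2]-.0145,'twist',y-.096)
E
```

```text
[ 0.4963039  -0.13097192  0.05599407] 0.10060869778571568 [ 0.007 -0.013 -0.    -0.002  0.002 -0.005 -0.001] tool -0.002726953886979621 0.004074793709004866 0.04149407131348491 twist 0.004608697785715682
```

jog_arm(plan=[-0.0027, 0.004, 0.01, 0.005, -0.0027, 0.004, 0.028, 0.005, -0.0027, 0.004, 0.041, 0.005, -0.0027, 0.004, 0.041, 0.005, -0.0027, 0.004, 0.041, 0.005])

```text
t: 10.75
position: [0.4931, -0.1361, 0.0138]
ee_rot: [-3.141, 0.0, 0.094]
contact_force: [-0.2, 1.1, 0.9]
grip_width: 0.0423
grip_force: 0.0
```

jog_arm(plan=[0, 0, 0, 0, 0, 0, 0, 0, 0, 0, 0, 0, 0, 0, 0, 0, 0, 0, 0, 0, 0, 0, 0, 0], gripper=0, newtons=50)

```text
t: 11.5
position: [0.4932, -0.1364, 0.0143]
ee_rot: [3.141, -0.001, 0.094]
contact_force: [-1.1, 1.1, 6.9]
grip_width: 0.0214
grip_force: 48.6
```

jog_arm(plan=[0, 0, -0.02, 0, 0, 0, -0.05, 0, 0, 0, -0.075, 0, 0, 0, -0.075, 0, 0, 0, -0.075, 0])

```text
t: 12.12
position: [0.4927, -0.1364, 0.0885]
ee_rot: [3.142, 0.0, 0.094]
contact_force: [-0.6, -1.4, -1.3]
grip_width: 0.0214
grip_force: 49.1
```

```bash
cat > lens.py <<'E'
from station import sensors, read_camera
from h import *
def go(dz=-.0063+.006):
    s=sensors.get_state(); p=s['position']; y=s['ee_rot'][2]; print(p,s['ee_rot'],s['grip_width'],s['grip_force'])
    c=read_camera('wrist'); np.savez('wl.npz',**c); g=cv2.cvtColor(c['img'],cv2.COLOR_BGR2GRAY)
    R=lambda a:np.array([[np.cos(a),-np.sin(a)],[np.sin(a),np.cos(a)]])
    e=p[:2]+R(y)@[.034,.012]; u=proj(c,[[*e,p[2]+dz]])[0]; x,yy=u.astype(int)
    x0,y0=x-45,yy-45; m=(g[y0:yy+45,x0:x+45]<70).astype(np.uint8)
    k=max(cv2.findContours(m,0,1)[0],key=cv2.contourArea).reshape(-1,2)
    print('exp',u,'dark bbox',k.min(0)+[x0,y0],k.max(0)+[x0,y0])
    return s,c,g
E
python3 - <<'E'
from lens import *
s,c,g=go()
x=proj(c,[s['position']])[0]; 
u=proj(c,[s['position']+[.025,0,0]])[0].astype(int)
cv2.imwrite('pics/wl.png',cv2.resize(c['img'][u[1]-65:u[1]+65,u[0]-90:u[0]+90],(720,520),interpolation=2)); print(u)
E
```

```text
[ 0.49271854 -0.13641873  0.088501  ] [3.14154590e+00 2.52228432e-04 9.35845255e-02] 0.021391705503127325 49.072352880612016
exp [290.85488506 197.45337338] dark bbox [267 167] [316 239]
[325 218]
```

View pics/wl.png

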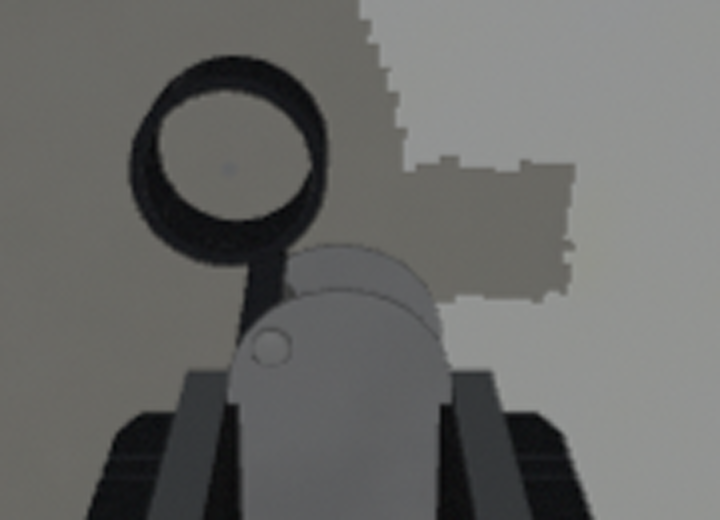

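The loupe is gripped by its cover only. The lens housing spans x 267–317, y 167–219.5 px, centred at about (292.1,193.1). Next I compute the move.

```bash
python3 - <<'E'
from h import *
c=np.load('wl.npz'); p=np.array([.49272,-.13642,.0885]); y=.0936
R=lambda a:np.array([[np.cos(a),-np.sin(a)],[np.sin(a),np.cos(a)]])
L=cast(c,[(292.1,193.1)],p[2]-.0063)[0]; l=R(y).T@(L[:2]-p[:2]); print('lens world',L.round(4),'in tool fwd,left',l.round(4))
w=np.load('w5.npz'); g=cv2.cvtColor(w['img'],cv2.COLOR_BGR2GRAY)
print('inset',cast(w,[(208.25,116.5)],.022).round(4))
m=(g[85:150,165:255]<60).astype(np.uint8); k=max(cv2.findContours(m,0,1)[0],key=cv2.contourArea); bb=cv2.fitEllipse(k); print(bb,'mount',cast(w,[np.add(bb[0],(165,85))],.015).round(4))
T=np.array([.5537,.0306])
for yt in(.0936,.17):
    q=T-R(yt)@l; d=R(y).T@(q-p[:2]); print(yt,'tcp',q.round(4),'shift x',d[0].round(4),'y',(-d[1]).round(4),'twist',y-yt)
E
```

```text
lens world [ 0.5257 -0.1213  0.0822] in tool fwd,left [0.0343 0.0119]
inset [[0.5542 0.0303 0.022 ]]
((45.58022689819336, 30.787633895874023), (40.29906463623047, 43.51704025268555), 115.4928207397461) mount [[0.5544 0.0308 0.015 ]]
0.0936 tcp [0.5207 0.0155] shift x 0.0421 y -0.1486 twist 0.0
0.17 tcp [0.522 0.013] shift x 0.0431 y -0.1461 twist -0.07640000000000001
```

jog_arm(plan=[0.01, -0.035, 0, 0, 0.022, -0.075, 0, 0, 0.033, -0.115, 0, 0, 0.039, -0.135, 0, 0, 0.0424, -0.1485, 0, 0, 0.0424, -0.1485, 0.008, 0, 0.0424, -0.1485, 0.014, 0, 0.0424, -0.1485, 0.0145, 0, 0.0424, -0.1485, 0.0145, 0, 0.0424, -0.1485, 0.0145, 0])

```text
t: 13.42
position: [0.5214, 0.0153, 0.0745]
ee_rot: [3.142, -0.0, 0.093]
contact_force: [-0.2, 0.1, 0.0]
grip_width: 0.0212
grip_force: 49.1
```

```bash
python3 - <<'E'
from station import sensors, read_camera
from h import *
s=sensors.get_state(); p=s['position']; y=s['ee_rot'][2]; print(p,s['ee_rot'],s['grip_width'],s['grip_force'],np.round(s['contact_force'],1))
R=np.array([[np.cos(y),-np.sin(y)],[np.sin(y),np.cos(y)]]); L=p[:2]+R@[.0343,.0119]; d=R.T@(np.array([.554,.0306])-L)
print('lens',L,'z',p[2]-.0063,'fix tool x,y',d[0],-d[1])
c=read_camera('side'); np.savez('sf.npz',**c); w=read_camera('wrist'); np.savez('wf.npz',**w)
u=proj(c,[[*L,p[2]-.0063]])[0]; tp=proj(c,[[.5978,.0384,.067]])[0]; print('side lens',u,'tip',tp)
g=cv2.cvtColor(c['img'],cv2.COLOR_BGR2GRAY); x,r=u.round().astype(int)
print('cols', x-1,'rows from',r-14); print(g[r-14:r+22,x-2:x+3].mean(1).astype(int).tolist())
tx=int(tp[0]); print('tip rows from',int(tp[1])-10,[g[int(tp[1])-10:int(tp[1])+10,k].tolist() for k in(tx-8,tx-4)])
print('tip row profile cols from',tx-8,g[int(round(tp[1])),tx-8:tx+12].tolist())
# lens and mount in wrist
gw=cv2.cvtColor(w['img'],cv2.COLOR_BGR2GRAY); uw=proj(w,[[*L,p[2]-.0063],[.554,.0306,.022]]); print('wrist lens, mount',uw)
E
```

```text
[0.52137862 0.01527137 0.0744533 ] [ 3.14157342e+00 -2.48053919e-04  9.34153008e-02] 0.02119224976267278 49.0920766023919 [-0.2  0.1  0. ]
lens [0.55441904 0.03031897] z 0.06815329706160492 fix tool x,y -0.0003910004541922958 -0.00031888837796762706
side lens [312.26946418 196.07078337] tip [292.72477251 194.7316909 ]
cols 311 rows from 182
[185, 185, 183, 183, 183, 183, 176, 162, 149, 139, 117, 71, 37, 33, 34, 31, 31, 48, 94, 148, 176, 183, 184, 183, 182, 182, 182, 182, 184, 182, 174, 143, 82, 49, 53, 39]
tip rows from 184 [[181, 181, 182, 182, 183, 184, 183, 181, 178, 170, 150, 139, 165, 177, 181, 182, 183, 184, 182, 183], [180, 183, 181, 183, 184, 182, 183, 181, 180, 173, 149, 128, 147, 174, 182, 181, 182, 183, 182, 182]]
tip row profile cols from 284 [139, 135, 133, 132, 128, 134, 139, 136, 136, 135, 110, 103, 114, 119, 125, 128, 132, 138, 140, 138]
wrist lens, mount [[292.399395   192.97999316]
 [298.16854097 172.63588203]]
```

jog_arm(plan=[-0.0004, -0.0002, 0.001, 0, -0.0004, -0.0002, 0.001, 0, -0.0004, -0.0002, 0.001, 0, -0.0004, -0.0002, 0.001, 0, -0.0004, -0.0002, 0.001, 0, -0.0004, -0.0002, 0.001, 0, -0.0004, -0.0002, 0.001, 0, -0.0004, -0.0002, 0.001, 0])

```text
t: 14.52
position: [0.5209, 0.0157, 0.0733]
ee_rot: [-3.141, 0.0, 0.094]
contact_force: [0.1, 0.4, -0.3]
grip_width: 0.0213
grip_force: 49.1
```

```bash
python3 - <<'E'
from station import sensors, read_camera
from lens import *
s,c,g=go(-.0063)
p=s['position']; y=s['ee_rot'][2]; R=np.array([[np.cos(y),-np.sin(y)],[np.sin(y),np.cos(y)]]); L=p[:2]+R@[.0343,.0119]; print('lens',L,p[2]-.0063,np.round(s['joint_vel'],3))
sd=read_camera('side'); q=cv2.cvtColor(sd['img'],cv2.COLOR_BGR2GRAY)
for x in(304,308,312,316,320): print(x,q[186:206,x].tolist())
for x in(284,288): print(x,q[190:200,x].tolist())
E
```

```text
[0.52085101 0.01569836 0.07327352] [-3.14148532e+00  4.76266123e-05  9.38140118e-02] 0.02133509422127458 49.091896147001535
exp [291.98032644 193.65592034] dark bbox [267 148] [326 237]
lens [0.55388543 0.03075913] 0.06697352349798195 [ 0.001  0.001  0.    -0.001  0.001 -0.    -0.002]
304 [181, 172, 152, 147, 148, 146, 149, 150, 149, 139, 127, 111, 105, 110, 137, 171, 183, 183, 183, 183]
308 [180, 178, 163, 148, 145, 144, 144, 138, 116, 96, 71, 64, 63, 80, 124, 165, 182, 183, 184, 184]
312 [185, 181, 176, 164, 149, 145, 134, 100, 56, 32, 29, 35, 33, 33, 56, 115, 169, 182, 183, 185]
316 [182, 182, 183, 182, 177, 167, 150, 131, 93, 48, 31, 24, 36, 57, 101, 144, 174, 181, 184, 184]
320 [176, 184, 183, 181, 180, 170, 147, 125, 115, 93, 56, 36, 39, 64, 110, 154, 173, 182, 184, 182]
284 [183, 181, 180, 169, 152, 140, 164, 179, 180, 182]
288 [182, 181, 181, 173, 149, 126, 148, 173, 181, 181]
```

```bash
python3 -c "
from station import workorder
print(workorder.hand_in())"
```

```text
the job is handed in; nothing more can be done
None
```

I seated the round-inset mount face up and handed in with the loupe held level by its cover, the lens measured within about 1 mm of centred over the specimen and level with the pointer tip (about 67 mm up); the hand-in gave no verdict.

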